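# Shut the blue pipette-tip box

## Robot

A 6-joint arm with a two-finger parallel gripper is mounted at the origin on the work surface. World frame = base frame: x ahead of the robot, y to its left, z up, the work surface at z = 0. Lengths are in m, angles in rad, forces in N, time in s.
With the tool pointing down it reaches from about 0.35 to 0.775 m from the base axis. Payload 7.3 kg.
Tool frame: the origin (TCP) lies at the very end of the fingers, on their centre line; the grasp point (between the pads) lies 19 mm behind it; z points along the fingers, y is the line along which they close (so a half turn about z gives the same grasp; the last joint's range is limited). The gripper opens to 92 mm and grips with 3 to 60 N. Pads are 19 mm wide; open, the fingers measure 130 mm over their backs; the gripper's body (75 mm by 190 mm) begins 47 mm behind the grasp point.
Start: joints at [-1.316, 0.342, 1.524, -0, 1.275, -0.146], TCP at [0.205, -0.483, 0.192] pointing down, gripper open.
Joint ranges: [-2.53, 2.53], [-0.77, 2.02], [0.04, 2.7], [-1, 4.14], [0.28, 2.66], [-3.11, 3.11]. Speed limits (rad/s): [2.57, 2.57, 3.14, 3.14, 3.14, 3.14].

## Interface

Orientations are given as [roll, pitch, yaw] about the fixed x, y, z axes, in that order (R = Rz(yaw) Ry(pitch) Rx(roll)).
In Python, from cell import robot, read_camera, get_calibration gives the robot as it stands. The module is installed in compiled form; this text tells all that it offers.
- The arm moves only by the tool send_rows, never from a script. Its argument "plan" is a list of rows, each a list of 2 entries, a list of its own where there are three numbers: the shift along the tool's x, y, z as a fraction of full scale, then the turn, a rotation vector about the tool's x, y, z as a fraction of full scale. A call has exactly 10 rows; each row shifts and turns the commanded pose from where the row before left it, along the tool's axes as they then stand; what a row does not reach is not made up. Full scale, the value 1, is 0.025 m for a shift and 90 degrees for a turn. A row lasts 1/8 s, in which the tool goes at most 62.5 mm and 10.7 degrees, less where a joint would pass 70% of its speed; a pose out of reach is approached as far as the arm can. A call with a number of a shift or a turn outside -1 to 1 is refused whole. A call with a gripper value outside its range is refused whole. "gripper" is the opening, from -1 (shut) to 1 (fully open), so that 0 is half open, set as the call begins (left out, the last holds). The fingers move at their own pace and stop on an object; "force" is the grip in N (left out, the last holds). Time passes only in rows, so rows that do not move let the fingers close, or fill a call up. It gives the time, the measured TCP pose, the force, the opening and the grip force at its end, in the units of the state.
- robot.observe(): the state, without advancing time (a new reading comes with each control period).
- read_camera(name): name is "scene" or "side" or "wrist"; returns (picture, depth): 480x640x3 uint8, blue, green, red; 480x640 float32, m along the optical axis (not along the pixel's ray), 0 where there is no reading.
- get_calibration(name): a dict with "intrinsics" (3x3 intrinsics, pixels), "rvec" (rotation vector, rad) and "tvec" (3), from world to camera coordinates, as OpenCV has them. Camera axes: x right, y down, z forward; pixel columns grow to the right and rows downward; lengths in m; the calibration is good to about 2 mm. A picture is of the moment at which its call begins: read the wrist's pose just before it. get_calibration takes no time and is no camera call; for the wrist camera it gives the pose at the moment of the call.
- robot.hand_in(): hands the job in; it is judged then, once.
The state is a dict: "time": time; "qpos": joint angles; "qvel": joint speeds; "joint_efforts": joint torques, N m; "tool_pos": TCP position; "tool_rot": TCP orientation; "contact_force": force on the tool from outside, world axes, zero at the start; "torque": the same for the moment, N m; "opening": finger opening in m; "grip_force": force on a finger pad.
Only numpy, scipy, OpenCV 4.12 (cv2) and the standard library are available. Lean on these libraries where they do the work, as an engineer would, in place of code of your own. Each camera call takes 0.05 s, during which the arm holds its last target. There are 200 camera calls.

## Task

The blue pipette tips are done with: fold the lid of the blue tip box down about its hinge until the box is fully shut, so that the tips stay clean. The pink and the green tip box are still in use: leave their lids standing just as they are.

Things in the scene. Friction and masses are not known exactly. Their poses are not given: they have to be found in the camera images.
- blue_box: Pipette-tip box fixed to the bench: open blue tray 90 (x) by 125 (y) by 70 mm high, full of blue tips. Origin: centre of its underside; z up; +x points to the side with the lid's hinge (away from the robot, within 25 degrees). The hinge line is parallel to the box's y, 46 mm along +x and 70 mm up.
- blue_lid (a joint): Blue box's lid angle, rad: 0 = shut flat (a stop), 1.57 = upright over the hinge, more = leaning back away from the box (2.3 at most). Flat stiff pale panel, 92 mm from hinge to free edge, 127 wide, 4 thick, blue tab 8 long and 34 wide mid-edge. It stays where it is left; about 1 N at the free edge turns it: push it over from behind with closed fingers, press shut from above.
- pink_lid_edge (a point): Middle of the free edge of the lid of the pink box (yellowish tips). Same box, lid and hinge as the blue one; this lid also stands open and must be left so.
- green_lid_edge (a point): Middle of the free edge of the lid of the green box (white tips). Same box, lid and hinge as the blue one; this lid also stands open and must be left so.

How it is judged:
By the outcome, as a careful person would: the job done as asked, in the order asked, and still so for the second after the job is handed in, with the robot touching nothing.
It also fails if it takes over 32 s, if anything falls off the work surface, if the arm or the gripper's body presses on something with over 40 N, if the wrist force passes 120 N, or if a joint passes its speed limit or range.

## Working session

There is one attempt and no reset: what is moved stays moved. The work goes in short steps, Python scripts to look and compute and a tool call to move; the robot and the scene stay as the last step left them, time stands still between calls to the robot, and variables do not carry over. Pictures are saved under pics/ and viewed, at most 10 in all, crops included, and the job is handed in when it is done.

Besides the shell and the picture viewer there is one more tool, called after ">>>" as a command line: name --argument value ..., lists and objects as JSON in quotes. send_rows: Moves the arm, as the interface text tells. Shift numbers are shares of 0.025 m and turn numbers shares of 90 degrees, none past 1 either way. Its arguments: {"type":"object","properties":{"plan":{"type":"array"},"gripper":{"type":"number"},"force":{"type":"number"}},"required":["plan"]}

```bash
mkdir -p pics; cat > h.py <<'E'
import numpy as np, cv2
from cell import robot, read_camera, get_calibration
def cloud(name):
    c=get_calibration(name); im,d=read_camera(name)
    K=np.array(c["intrinsics"]);R=cv2.Rodrigues(np.array(c["rvec"],float))[0];t=np.array(c["tvec"],float).ravel()
    v,u=np.mgrid[:480,:640]
    P=np.stack([(u-K[0,2])/K[0,0]*d,(v-K[1,2])/K[1,1]*d,d],-1)
    W=(P-t)@R; W[d==0]=np.nan
    return im,d,W
E
python3 - <<'E'
from h import *
for n in("scene","side"):
    im,d,W=cloud(n); cv2.imwrite(f"pics/{n}.png",im); np.savez(f"{n}.npz",im=im,W=W)
    c=get_calibration(n);R=cv2.Rodrigues(np.array(c["rvec"],float))[0];print(n,-R.T@np.array(c["tvec"]).ravel(),(d>0).mean())
print(robot.observe())
E
```

```text
scene [ 0.90744944 -0.48185591  0.51362426] 0.9960026041666666
side [0.09849856 0.75148981 0.70332768] 0.9957421875
{'time': 0.1, 'qpos': array([-1.31598738e+00,  3.42617761e-01,  1.52493333e+00,  7.53849263e-06,
        1.27539942e+00, -1.46009180e-01]), 'qvel': array([ 0.00019227, -0.00214293, -0.00324273, -0.00116793, -0.00174786,
        0.00046625]), 'joint_efforts': array([ 1.78253395e-03, -4.32003307e+01, -2.44694817e+01,  7.19519681e-02,
        5.26157802e-02, -6.99307066e-05]), 'tool_pos': array([ 0.20475286, -0.48297583,  0.19152868]), 'tool_rot': array([-3.14025029e+00, -2.04688233e-04,  4.00815791e-01]), 'contact_force': array([-0.38630755, -0.42675951,  0.61216298]), 'torque': array([-0.0303252 , -0.03258352,  0.05783533]), 'grip_force': 0.0, 'opening': 0.09178214232843705}
```

View pics/scene.png

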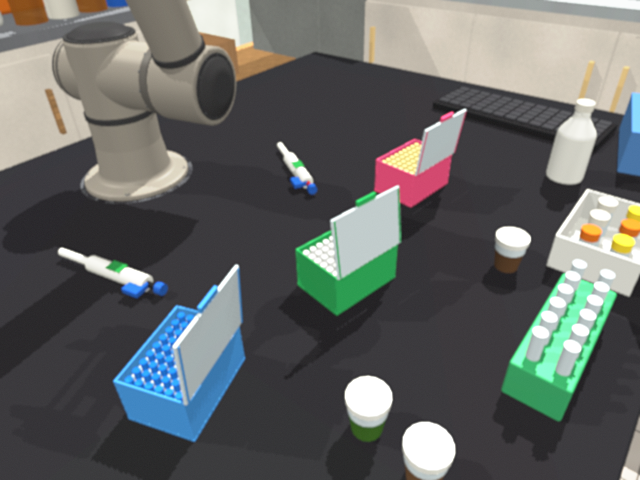

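View pics/side.png

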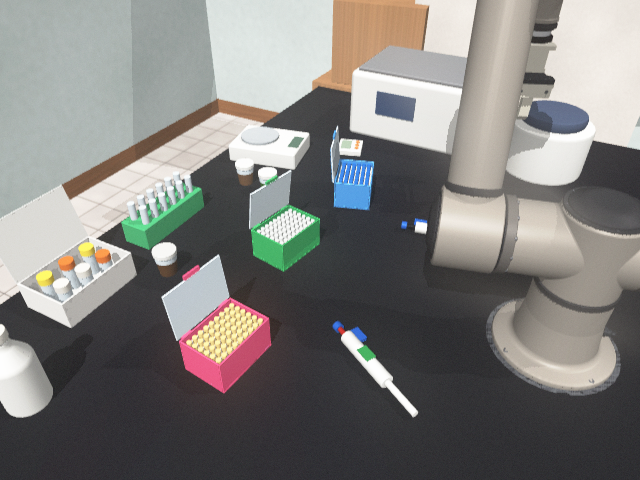

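The scene view shows the blue box at about (185,370), with its lid standing over the hinge and its tab at (207,298). The green box is at (350,245) and the pink one at (415,160), both with open lids. Next I measure the box pose and the lid angle.

```bash
python3 - <<'E'
from h import *
z=np.load("scene.npz");im=z["im"];W=z["W"]
hsv=cv2.cvtColor(im,cv2.COLOR_BGR2HSV)
def box(name,m,roi):
    r=np.zeros(m.shape,bool);r[roi[1]:roi[3],roi[0]:roi[2]]=1
    P=W[(m>0)&r]; P=P[np.isfinite(P).all(1)]
    B=P[(P[:,2]<0.068)&(P[:,2]>0.006)]
    rc=cv2.minAreaRect(B[:,:2].astype(np.float32)); print(name,"rect",rc,cv2.boxPoints(rc).round(4).tolist())
    T=P[P[:,2]>0.1]; print(" tab n",len(T),T.mean(0) if len(T) else'' ,T[:,2].max() if len(T) else'')
    Z=W[r.nonzero()].reshape(-1,3); s=hsv[r.nonzero()]
    L=Z[(Z[:,2]>0.09)&(s[:,1]<60)]
    c=np.median(L,0);L=L[np.linalg.norm(L-c,axis=1)<0.09];c=L.mean(0)
    _,S,V=np.linalg.svd(L-c,full_matrices=False); n=V[2]*np.sign(V[2][0]); print(" lid n",len(L),c,"normal",n,"zmax",L[:,2].max(),"rms",S[2]/len(L)**.5)
    print(" lid angle", np.pi/2+np.arctan2(-n[2],np.hypot(*n[:2])) ,"yaw",np.degrees(np.arctan2(n[1],n[0])))
box("blue",cv2.inRange(hsv,(98,120,60),(115,255,255)),(110,260,250,440))
box("green",cv2.inRange(hsv,(60,120,40),(85,255,255)),(290,180,405,315))
z=np.load("side.npz");im=z["im"];W=z["W"];hsv=cv2.cvtColor(im,cv2.COLOR_BGR2HSV)
box("blue-side",cv2.inRange(hsv,(98,120,60),(115,255,255)),(325,125,380,212))
E
```

```text
blue rect ((0.4711920917034149, -0.2520538866519928), (0.14808937907218933, 0.2888577878475189), 57.836021423339844) [[0.3095000088214874, -0.2378000020980835], [0.5540000200271606, -0.39160001277923584], [0.6328999996185303, -0.2662999927997589], [0.38830000162124634, -0.11249999701976776]]
 tab n 199 [ 0.58180702 -0.27090118  0.15104018] 0.17130334160050226
 lid n 3381 [ 0.58181189 -0.27729726  0.12999261] normal [ 0.94496185  0.31977209 -0.06923085] zmax 0.16839088320037832 rms 0.0006879560648105542
 lid angle 1.6400826029504754 yaw 18.69565604781253
green rect ((0.5688726902008057, -0.00934135913848877), (0.1275719851255417, 0.09496112912893295), 79.39772033691406) [[0.5105000138282776, -0.0632999986410141], [0.6037999987602234, -0.08079999685287476], [0.6273000240325928, 0.044599998742341995], [0.5339000225067139, 0.06210000067949295]]
 tab n 123 [ 0.6036012  -0.01082324  0.1635306 ] 0.1711188912608562
 lid n 3120 [ 0.60716234 -0.02048499  0.12826466] normal [ 0.9750858  -0.18076617  0.12857402] zmax 0.16466687857849605 rms 0.0008436237641723312
 lid angle 1.4418653986200642 yaw -10.502539563577535
blue-side rect ((0.5260524749755859, -0.28528833389282227), (0.0906323567032814, 0.13633018732070923), 18.461618423461914) [[0.46149998903274536, -0.23499999940395355], [0.5047000050544739, -0.364300012588501], [0.5906000137329102, -0.33559998869895935], [0.5475000143051147, -0.20630000531673431]]
 tab n 17 [ 0.5781662  -0.26708269  0.16941398] 0.17121629581586384
 lid n 260 [ 0.57096251 -0.25914591  0.13042111] normal [ 0.94548441  0.31419092 -0.08569304] zmax 0.16388847095068515 rms 0.0009172195935394057
 lid angle 1.6565945971100466 yaw 18.381999105980913
```

Blue box measurements:
- Yaw is about 18.5°.
- The hinge is near (0.573, -0.273, 0.07).
- The lid angle is about 1.64, with the top edge at z of about 0.17.

I'll close the fingers, align the tool and pass over the lid to behind it.

>>> send_rows --plan '[[[0, 0, -1], [0, 0, 0.05]], [[1, -0.16, 0], [0, 0, 0]], [[1, -0.16, 0], [0, 0, 0]], [[1, -0.16, 0], [0, 0, 0]], [[1, -0.16, 0], [0, 0, 0]], [[1, -0.16, 0], [0, 0, 0]], [[1, -0.16, 0], [0, 0, 0]], [[1, -0.16, 0], [0, 0, 0]], [[1, -0.16, 0], [0, 0, 0]], [[1, -0.16, 0], [0, 0, 0]]]' --gripper -1

```text
time: 1.35
tool_pos: [0.4074, -0.3774, 0.2167]
tool_rot: [-3.141, 0.0, 0.322]
contact_force: [-0.2, -0.3, -0.8]
opening: 0.001
grip_force: 0.0
```

>>> send_rows --plan '[[[1, -0.16, 0], [0, 0, 0]], [[1, -0.16, 0], [0, 0, 0]], [[1, -0.16, 0], [0, 0, 0]], [[1, -0.16, 0], [0, 0, 0]], [[1, -0.16, 0], [0, 0, 0]], [[1, -0.16, 0], [0, 0, 0]], [[1, -0.16, 0], [0, 0, 0]], [[1, -0.16, 0], [0, 0, 0]], [[1, -0.16, 0], [0, 0, 0]], [[0.56, -0.4, 0], [0, 0, 0]]]'

```text
time: 2.6
tool_pos: [0.6195, -0.258, 0.2161]
tool_rot: [-3.141, 0.001, 0.323]
contact_force: [-0.2, 0.4, -0.2]
opening: 0.0001
grip_force: 0.0
```

>>> send_rows --plan '[[[0, 0, 1], [0, 0, 0]], [[0, 0, 1], [0, 0, 0]], [[0, 0, 1], [0, 0, 0]], [[0, 0, 0.2], [0, 0, 0]], [[-0.5, 0, 0], [0, 0, 0]], [[-0.5, 0, 0], [0, 0, 0]], [[-0.5, 0, 0], [0, 0, 0]], [[-0.5, 0, 0], [0, 0, 0]], [[-0.5, 0, 0], [0, 0, 0]], [[-0.5, 0, 0], [0, 0, 0]]]'

```text
time: 3.85
tool_pos: [0.547, -0.2828, 0.1372]
tool_rot: [3.141, -0.0, 0.322]
contact_force: [-0.0, 0.3, -0.0]
opening: 0.0004
grip_force: 0.0
```

```bash
python3 - <<'E'
from h import *
im,d,W=cloud("scene"); cv2.imwrite("pics/s2.png",im[200:480,60:460])
E
```

```text
(no output)
```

View pics/s2.png

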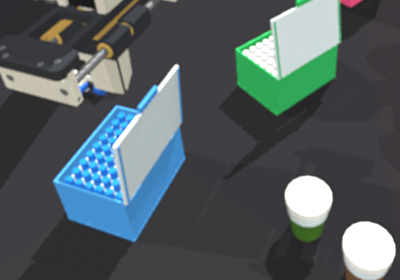

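The lid hasn't moved in this picture and the gripper shows on the robot side of the box, at about (140,250). That disagrees with the reported pose, so I'll compare where the TCP projects to with the depth there.

```bash
python3 - <<'E'
from h import *
o=robot.observe();print(o["time"],o["tool_pos"],o["tool_rot"],o["qpos"],o["contact_force"])
for n in("scene","side"):
    im,d,W=cloud(n); c=get_calibration(n)
    f=lambda p:cv2.projectPoints(np.array(p,float).reshape(-1,3),np.array(c["rvec"],float),np.array(c["tvec"],float),np.array(c["intrinsics"]),None)[0].reshape(-1,2).round(0).tolist()
    print(n,"tcp",f([o["tool_pos"]]),"base",f([[0,0,0]]),"hinge",f([[.573,-.273,.07]]))
    u,v=(140,250) if n=="scene" else (350,170); print(W[v,u],d[v,u])
    cv2.imwrite(f"pics/{n}3.png",im)
a=cv2.imread("pics/scene3.png");b=cv2.imread("pics/side3.png")
cv2.imwrite("pics/both3.png",cv2.resize(np.hstack([a,b]),(800,300)))
E
```

```text
3.9 [ 0.54578237 -0.28323605  0.13723138] [-3.14148049e+00  1.02737828e-03  3.21541767e-01] [-6.02830670e-01  5.51075145e-01  1.34175307e+00 -7.93130467e-04
  1.24947289e+00  6.46674703e-01] [-0.52119834 -0.40607131 -0.10486979]
scene tcp [[181.0, 313.0]] base [[138.0, 175.0]] hinge [[215.0, 360.0]]
[ 0.5555989  -0.31208603  0.24512192] 0.44489783
side tcp [[348.0, 147.0]] base [[550.0, 341.0]] hinge [[336.0, 170.0]]
[ 0.55139556 -0.31507817  0.05504708] 1.3126218
```

View pics/both3.png

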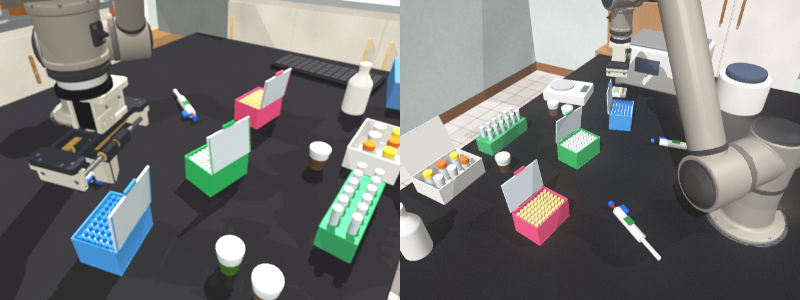

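```bash
python3 - <<'E'
from h import *
im,d,W=cloud("scene")
cv2.imwrite("pics/c4.png",cv2.resize(im[130:380,30:280],(600,600),interpolation=cv2.INTER_CUBIC))
for u,v in((130,295),(60,270),(190,240),(185,280),(175,295),(205,310),(215,330),(225,280)): print(u,v,W[v,u].round(3),im[v,u])
for n in ("scene","wrist"): cv2.imwrite(f"pics/{n}4.png",read_camera(n)[0])
E
```

```text
130 295 [ 0.605 -0.355  0.25 ] [177 196 199]
60 270 [ 0.552 -0.379  0.265] [181 199 203]
190 240 [ 0.583 -0.277  0.248] [50 48 46]
185 280 [ 0.557 -0.276  0.185] [164 182 186]
175 295 [ 0.375 -0.192 -0.   ] [58 53 55]
205 310 [ 0.584 -0.278  0.16 ] [194 185 169]
215 330 [ 0.578 -0.267  0.118] [187 186 175]
225 280 [ 0.568 -0.236  0.162] [255 255 255]
```

View pics/c4.png

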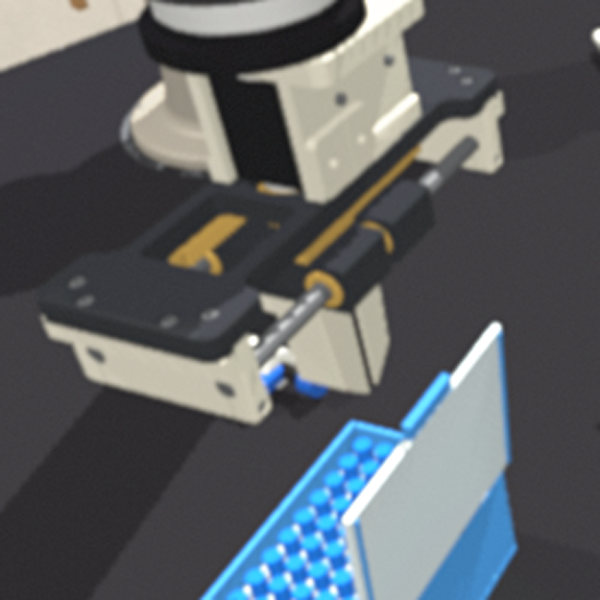

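View pics/wrist4.png

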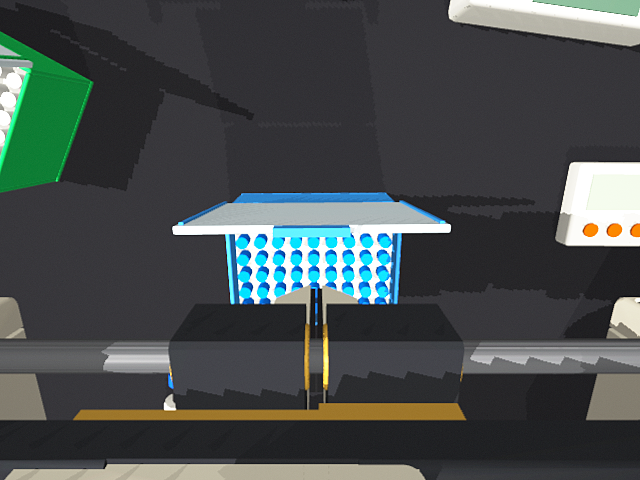

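The wrist view shows the closed fingers on the robot side of the lid, and the lid is untouched. In the scene crop the fingertip sits near pixel (185,292), higher than the reported TCP. I'll measure the real tip position from depth.

```bash
python3 - <<'E'
from h import *
o=robot.observe();p=o["tool_pos"];a=.3215;ex=np.array([np.cos(a),np.sin(a)]);ey=np.array([-ex[1],ex[0]])
print(p,o["time"])
for n in("scene","side"):
    im,d,W=cloud(n);Q=W.reshape(-1,3);q=np.stack([(Q[:,:2]-p[:2])@ex,(Q[:,:2]-p[:2])@ey,Q[:,2]],1)
    m=(abs(q[:,0])<.022)&(abs(q[:,1])<.04)&(q[:,2]>.09)&(q[:,2]<.26)
    f=q[m];print(n,m.sum(),np.histogram(f[:,2],bins=np.arange(.09,.27,.01))[0])
    g=f[f[:,2]<.22];print(np.percentile(g,[0,2,50,98,100],axis=0).round(4).tolist() if len(g) else '')
E
```

```text
[ 0.548206   -0.28235331  0.13712522] 4.15
scene 1584 [  0   0   0   0   0   0   0   0  67 222 310 327 207  63  57 129 202]
[[-0.012, -0.0203, 0.1714], [-0.0086, -0.0195, 0.1755], [0.0104, -0.01, 0.199], [0.0118, 0.016, 0.2182], [0.0124, 0.0193, 0.2199]]
side 109 [ 0  0  0  0  0  0  0  0 18 29 38 24  0  0  0  0  0]
[[-0.0122, -0.0084, 0.1708], [-0.012, -0.002, 0.1731], [-0.0016, 0.0172, 0.1922], [0.0086, 0.0232, 0.2055], [0.0092, 0.0245, 0.2096]]
```

Both cameras put the fingertip at z of about 0.171 while the reported TCP z is 0.137. The real tip is therefore about 34 mm shorter than reported, and it passed just over the lid. I'll go back over the lid and approach 34 mm lower.

>>> send_rows --plan '[[[0, 0, -0.8], [0, 0, 0]], [[0, 0, -0.8], [0, 0, 0]], [[1, 0, 0], [0, 0, 0]], [[1, 0, 0], [0, 0, 0]], [[1, 0, 0], [0, 0, 0]], [[0.12, 0, 0], [0, 0, 0]], [[0, 0, 1], [0, 0, 0]], [[0, 0, 1], [0, 0, 0]], [[0, 0, 1], [0, 0, 0]], [[0, 0, 0], [0, 0, 0]]]'

```text
time: 5.5
tool_pos: [0.62, -0.2573, 0.1]
tool_rot: [-3.138, 0.004, 0.322]
contact_force: [0.8, -0.8, -0.2]
opening: 0.0005
grip_force: 0.0
```

>>> send_rows --plan '[[[-0.4, 0, 0], [0, 0, 0]], [[-0.4, 0, 0], [0, 0, 0]], [[-0.4, 0, 0], [0, 0, 0]], [[-0.4, 0, 0], [0, 0, 0]], [[-0.4, 0, 0], [0, 0, 0]], [[-0.4, 0, 0], [0, 0, 0]], [[-0.4, 0, 0], [0, 0, 0]], [[-0.4, 0, 0], [0, 0, 0]], [[0, 0, 0], [0, 0, 0]], [[0, 0, 0], [0, 0, 0]]]'

```text
time: 6.75
tool_pos: [0.546, -0.2832, 0.1022]
tool_rot: [3.141, 0.0, 0.322]
contact_force: [-0.1, -0.1, -0.1]
opening: 0.0001
grip_force: 0.0
```

```bash
python3 - <<'E'
from h import *
im,d,W=cloud("scene"); cv2.imwrite("pics/c5.png",im[180:440,60:320])
E
```

```text
(no output)
```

View pics/c5.png

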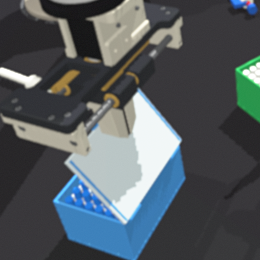

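The lid is now tipped forward, with the fingers behind it. I'll follow the arc down.

>>> send_rows --plan '[[[-0.36, 0, 0.33], [0, 0, 0]], [[-0.36, 0, 0.33], [0, 0, 0]], [[-0.26, 0, 0.47], [0, 0, 0]], [[-0.26, 0, 0.47], [0, 0, 0]], [[-0.1, 0, 0.46], [0, 0, 0]], [[-0.1, 0, 0.4], [0, 0, 0]], [[0, 0, 0], [0, 0, 0]], [[0, 0, 0], [0, 0, 0]], [[0, 0, 0], [0, 0, 0]], [[0, 0, 0], [0, 0, 0]]]'

```text
time: 8.05
tool_pos: [0.5118, -0.2944, 0.0405]
tool_rot: [-3.142, 0.0, 0.322]
contact_force: [-0.1, 0.4, 0.2]
opening: 0.0005
grip_force: 0.0
```

>>> send_rows --plan '[[[0, 0, 0.08], [0, 0, 0]], [[0, 0, 0], [0, 0, 0]], [[0, 0, 0], [0, 0, 0]], [[0, 0, 0], [0, 0, 0]], [[0, 0, 0], [0, 0, 0]], [[0, 0, 0], [0, 0, 0]], [[0, 0, 0], [0, 0, 0]], [[0, 0, 0], [0, 0, 0]], [[0, 0, 0], [0, 0, 0]], [[0, 0, 0], [0, 0, 0]]]'

```text
time: 9.3
tool_pos: [0.512, -0.2946, 0.04]
tool_rot: [3.141, -0.001, 0.322]
contact_force: [-2.5, 1.9, 10.3]
opening: 0.0006
grip_force: 5.0
```

It is pressing on the stop with 10 N. I'll lift off and check.

>>> send_rows --plan '[[[0, 0, -0.5], [0, 0, 0]], [[0, 0, -1], [0, 0, 0]], [[0, 0, -1], [0, 0, 0]], [[0, 0, -1], [0, 0, 0]], [[0, 0, -1], [0, 0, 0]], [[0, 0, -1], [0, 0, 0]], [[0, 0, 0], [0, 0, 0]], [[0, 0, 0], [0, 0, 0]], [[0, 0, 0], [0, 0, 0]], [[0, 0, 0], [0, 0, 0]]]'

```text
time: 10.55
tool_pos: [0.5115, -0.2942, 0.1752]
tool_rot: [-3.14, 0.001, 0.322]
contact_force: [-0.2, 0.1, -0.8]
opening: 0.0005
grip_force: 0.0
```

```bash
python3 - <<'E'
from h import *
im,d,W=cloud("scene"); cv2.imwrite("pics/s6.png",im)
hsv=cv2.cvtColor(im,cv2.COLOR_BGR2HSV)
a=.3215;ex=np.array([np.cos(a),np.sin(a)]);ey=np.array([-ex[1],ex[0]]);Q=W.reshape(-1,3)
u=Q[:,:2]@ex-.411;v=Q[:,:2]@ey+.441
m=(abs(u)<.04)&(abs(v)<.055)&(Q[:,2]>.05)&(Q[:,2]<.13)
A=np.c_[u[m],v[m],np.ones(m.sum())];print(m.sum(),np.linalg.lstsq(A,Q[m,2],rcond=None)[0],Q[m,2].min(),Q[m,2].max())
print(robot.observe()["contact_force"],robot.observe()["time"])
E
```

```text
5040 [-0.00124859 -0.0005937   0.07463459] 0.07187899942641857 0.0773956850243095
[-0.65924408  0.60736952 -0.15815119] 10.6
```

View pics/s6.png

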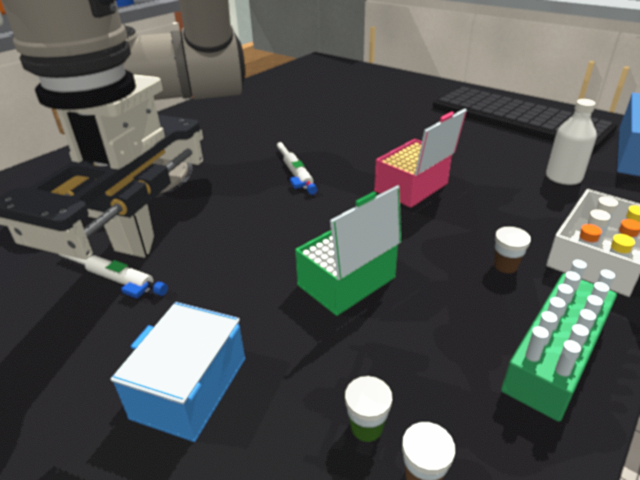

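The blue lid lies flat at about (180,350), with a slope near 0.001 and its top at z of about 0.0746. The green and pink lids stand as before, and the gripper is clear.

```bash
python3 -c "
from cell import robot
print(robot.hand_in())"
```

```text
the job is handed in; nothing more can be done
None
```

The blue tip box is fully shut, the pink and green lids still stand as they were, and the job was handed in with the gripper clear at about 10.6 s; a first push passed just over the lid because the fingertips sit about 34 mm higher than the reported TCP.

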